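# Nest a filter adapter cone loosely in the holder

## Robot

A 6-joint arm with a two-finger parallel gripper is mounted at the origin on a cart in front of the work surface, level with it; the furniture and walls round the work are solid. World frame = base frame: x ahead of the robot, y to its left, z up, the work surface at z = 0. Lengths are in m, angles in rad, forces in N, time in s.
With the tool pointing down it reaches from about 0.3 to 0.875 m from the base axis. Payload 6.4 kg.
Tool frame: the origin (TCP) lies on the centre line of the jaws, within the pads' length; the fingertips stand 11 mm ahead of it and the grasp point (between the pads) lies 8 mm behind it; x points along the fingers, y is the direction in which the jaws open and shut, and the axes are right-handed (so a half turn about x gives the same grasp; the last joint's range is limited). The gripper opens to 85 mm and grips with 20 to 120 N. Pads are 22 mm wide; open, the fingers measure 114 mm over their backs; the gripper's body (76 mm by 85 mm) begins 54 mm behind the grasp point. The pads swing forward as they close: fully open they stand 13 mm farther back than shut.
Start: joints at [0.998, 0.181, 1.607, -0, 1.354, -0.206], TCP at [0.206, 0.537, 0.242] pointing down, gripper open.
Joint ranges: [-2.99, 2.99], [-0.89, 2.07], [0.3, 2.58], [-1.14, 4.28], [0, 2.63], [-3.12, 3.12]. Speed limits (rad/s): [2.57, 2.57, 3.01, 3.14, 3.14, 3.14].

## Interface

Orientations are given as a unit quaternion [w, x, y, z].
In Python, from bench import ctrl, camera, hand_in gives the robot as it stands. The module is installed in compiled form; this text tells all that it offers.
- The arm moves only by the tool drive_tool, never from a script. Its argument "increments" is a list of rows, each a list of 7 numbers: the shift along the tool's x, y, z in m, then the turn, a rotation vector about the tool's x, y, z in degrees, then the gripper's target within -1 to 1 (fully open at 1, half-way at 0, shut at -1). In form: [[dx, dy, dz, rx, ry, rz, claw], ...]. A call has 1 to 10 rows; each row shifts and turns the commanded pose from where the row before left it, along the tool's axes as they then stand; what a row does not reach is not made up. A row lasts 1/8 s, in which the tool goes at most 62.5 mm and 10.7 degrees, less where a joint would pass 70% of its speed; a pose out of reach is approached as far as the arm can. A call is refused whole if a number of a shift passes 0.0625 or a number of a turn 10.7, either way. A call with a gripper value outside its range is refused whole. The fingers move at their own pace and stop on an object; the grip force is fixed at half the most. Time passes only in rows, so rows that do not move let the fingers close. It gives the time, the measured TCP pose, the force and the opening at its end, in the units of the state.
- ctrl.get_obs(): the state, without advancing time (a new reading comes with each control period).
- camera(name): name is "scene" or "top" or "wrist"; returns a dict with "img" (384x512x3 uint8, red, green, blue), "depth" (384x512 float32, m along the optical axis (not along the pixel's ray), 0 where there is no reading), "fx", "fy", "cx", "cy" (pixels), "world_from_camera" (4x4, takes a point from camera to world coordinates); the wrist camera has in their place "hand_eye" (4x4, takes a point from camera to tool coordinates, whose origin is the TCP and whose axes are the tool frame's). Camera axes: x right, y down, z forward; pixel columns grow to the right and rows downward; lengths in m; the calibration is good to about 2 mm. The wrist camera is an equidistant fisheye: a pixel r from the principal point sees the ray r / f radians off the axis. A picture is of the moment at which its call begins: read the wrist's pose just before it.
- hand_in(): hands the job in, once; it reports no verdict.
The state is a dict: "time_s": time; "q": joint angles; "dq": joint speeds; "joint_efforts": joint torques, N m; "eef_pos": TCP position; "eef_rot": TCP orientation; "wrist_force": force on the tool from outside, world axes, zero at the start; "torque": the same for the moment, N m; "opening": opening from 0.0 (shut) to 1.0 (fully open).
Only numpy, scipy, OpenCV 4.12 (cv2) and the standard library are available. Lean on these libraries where they do the work, as an engineer would, in place of code of your own. Each camera call takes 0.05 s, during which the arm holds its last target.

## Task

Get the filter adapter ready: of the two loose grey adapter cones, take the wider one, lower it upright, narrow end first, into the large cone in the steel-based holder, and leave it resting there loosely under its own weight. Do not drop it in from above and do not press it, or the tapers wedge. Leave the narrower cone standing where it is.

Things in the scene. Friction and masses are not known exactly. Their poses are not given: they have to be found in the camera images.
- wide_cone: wider loose cone: grey plastic sleeve, open at both ends, wall 4 mm, 80 mm tall, 90 g, standing on its narrow end. 34 mm across at the foot, widening evenly to 59 mm at 44 mm height; above that, up to 80 mm, a straight round collar 59 mm across to grip from above. Origin: centre of its foot (narrow end); z up along its axis.
- holder_cone: fixed, nearly rigid holder: round steel base 100 mm across, 14 mm high, with a large grey cone open upwards; rim 70 mm above the worktop, 65 mm across outside, 56 mm inside; bore tapered like the loose cones. With the wide cone resting in it, that cone's foot is 31 mm above this origin (39 below the rim), its collar 5 mm clear above the rim. Origin: centre of the underside; z up, on the axis.
- narrow_cone: narrower loose cone, not to be used: same grey plastic and shape, 62 mm tall, 26 mm across at the foot, collar 43 mm across from 30 to 62 mm height, standing on its narrow end. Origin: centre of its foot; z up along its axis.
Not all that is in view belongs to the job. What is shaped like the wide_cone but blue is not meant.

How it is judged:
By the outcome, as a careful person would: the job done as asked, in the order asked, and still so for the second after the job is handed in, with the robot touching nothing.
It also fails if it takes over 38 s, if anything falls off the work surface, if the arm or the gripper's body presses on something with over 40 N, if the wrist force passes 120 N, or if a joint passes its speed limit or range.

## Working session

There is one attempt and no reset: what is moved stays moved. The work goes in short steps, Python scripts to look and compute and a tool call to move; the robot and the scene stay as the last step left them, time stands still between calls to the robot, and variables do not carry over. Pictures are saved under pics/ and viewed, and the job is handed in when it is done.

Besides the shell and the picture viewer there is one more tool, called as name([rows], argument=value, ...), one row to a line, values as JSON. drive_tool: Moves the arm, as the interface text tells. Its arguments: {"type":"object","properties":{"increments":{"type":"array","items":{"type":"array","items":{"type":"number"}}}},"required":["increments"]}

```bash
mkdir -p pics
cat > h.py <<'E'
import numpy as np, cv2
from bench import ctrl, camera
def world(c):
    d=c["depth"]; v,u=np.mgrid[0:384,0:512]
    P=np.stack([(u-c["cx"])/c["fx"]*d,(v-c["cy"])/c["fy"]*d,d,np.ones_like(d)],-1)
    return (P@np.array(c["world_from_camera"]).T)[...,:3]
E
python3 - <<'E'
from h import *
import pickle
o=ctrl.get_obs(); print(o)
for n in ["scene","top"]:
    c=camera(n); pickle.dump(c,open(n+".pkl","wb"))
    cv2.imwrite(f"pics/{n}0.png",cv2.resize(c["img"][...,::-1],(768,576)))
    print(n,c["fx"],c["cx"],c["cy"],np.round(c["world_from_camera"],3).tolist())
E
```

```text
{'time_s': 0.0, 'q': array([ 9.97680496e-01,  1.81546339e-01,  1.60800437e+00,  3.23947143e-05,
        1.35378420e+00, -2.06305700e-01]), 'dq': array([ 1.01629813e-03,  4.10975750e-05,  1.99221180e-03, -2.91603990e-05,
       -2.10638299e-03,  2.37673095e-03]), 'joint_efforts': array([ 6.05646583e-04, -4.44853055e+01, -3.51358116e+01,  1.07265837e-04,
        8.68485309e-03,  9.66248138e-06]), 'eef_pos': array([0.20590406, 0.53630632, 0.24138291]), 'eef_rot': array([ 0.69500237,  0.12839797,  0.69549111, -0.12952906]), 'wrist_force': array([ 0.1385513 ,  0.55039008, -0.23940292]), 'torque': array([ 0.00674151,  0.00814154, -0.0598927 ]), 'opening': 0.9966036405727099}
scene 348.635519889742 257.70617428200256 189.79788323010604 [[0.758, -0.313, 0.572, -0.046], [-0.652, -0.37, 0.661, -0.531], [0.005, -0.875, -0.485, 0.457], [0.0, 0.0, 0.0, 1.0]]
top 425.7004046337111 252.93248568463787 186.54856878783588 [[0.026, -0.989, 0.145, 0.353], [-0.999, -0.031, -0.029, 0.039], [0.033, -0.145, -0.989, 0.867], [0.0, 0.0, 0.0, 1.0]]
```

View pics/scene0.png

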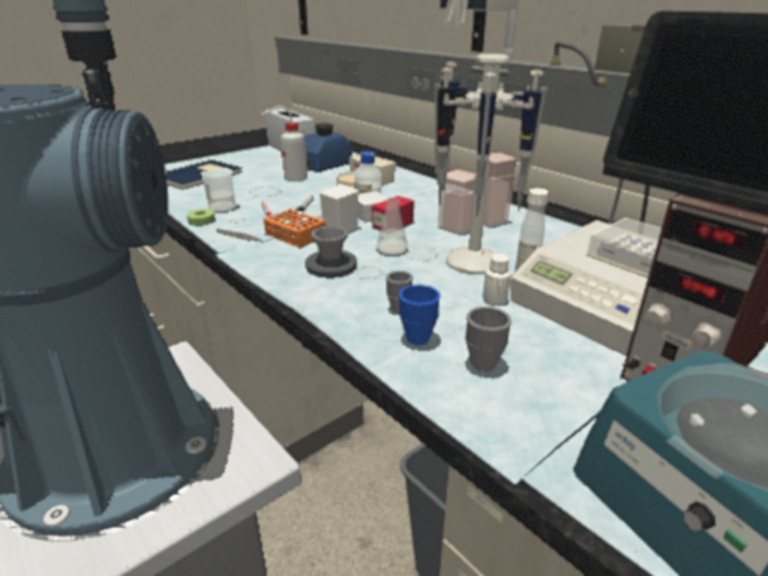

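View pics/top0.png

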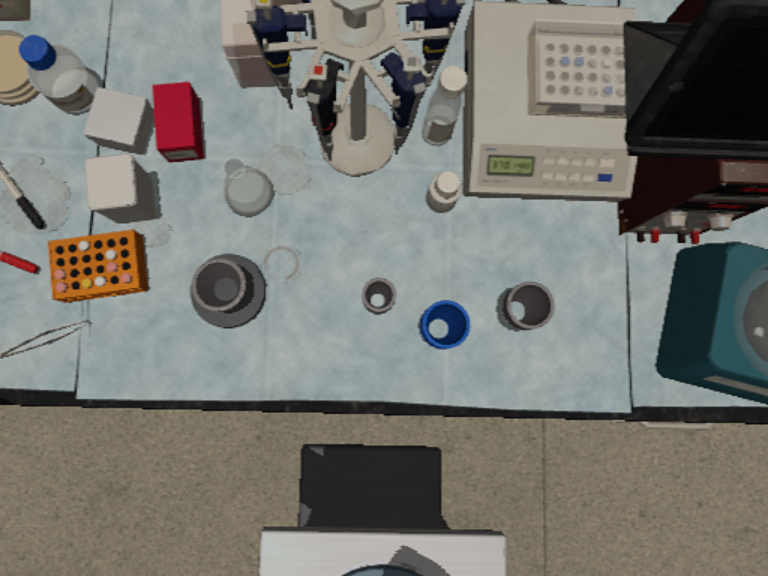

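The top view (768×576 scale) has four candidates:
- **Grey ring at about (527,306):** large and loose.
- **Grey ring at about (379,296):** small and loose.
- **Blue cup at about (445,324):** a distractor.
- **Grey cone on a disc at about (220,287):** the holder.

The grey one at (527,306) fits wide_cone. I'll measure all of them and check a crop.

Run:
```python
from h import *
import pickle
t=pickle.load(open("top.pkl","rb"));s=pickle.load(open("scene.pkl","rb"))
W=world(t)
def ray(c,u,v,z):
    M=np.array(c["world_from_camera"]); d=M[:3,:3]@np.array([(u-c["cx"])/c["fx"],(v-c["cy"])/c["fy"],1]); o=M[:3,3]
    return o+d*(z-o[2])/d[2]
for n,(u,v),r,zt in [("wide",(351,204),26,.08),("holder",(147,191),30,.07),("narrow",(252,197),18,.062),("blue",(296,216),24,.08)]:
    yy,xx=np.mgrid[0:384,0:512]; m=(np.hypot(xx-u,yy-v)<r)
    P=W[m]; print(n,"zmax",np.percentile(P[:,2],[90,97,99,100]).round(4))
    k=m&(abs(W[...,2]-zt)<.006)
    Q=W[k]
    (cx,cy),rr=cv2.minEnclosingCircle((Q[:,:2]*1000).astype(np.float32))
    A=np.c_[2*Q[:,:2],np.ones(len(Q))]; 
    print("  n",len(Q),"enclosing",round(cx,1),round(cy,1),"dia",round(2*rr,1),"medz",np.median(Q[:,2]).round(4), "bbox c",((Q.min(0)+Q.max(0))/2).round(4),(Q.max(0)-Q.min(0)).round(4))
    # colour contour + ellipse at rim plane
    ys,xs=np.where(k); e=cv2.fitEllipse(cv2.convexHull(np.c_[xs,ys].astype(np.float32)))
    print("  ellipse",np.round(e[0],1),np.round(e[1],1),"->",ray(t,*e[0],zt).round(4))
S=cv2.resize(t["img"][150:250,100:390,::-1],None,fx=2.7,fy=2.7,interpolation=cv2.INTER_CUBIC)
S2=cv2.resize(s["img"][140:260,190:360,::-1],None,fx=2.7,fy=2.7,interpolation=cv2.INTER_CUBIC)
S2=cv2.copyMakeBorder(S2,0,0,0,S.shape[1]-S2.shape[1],0)
cv2.imwrite("pics/crop0.png",np.vstack([S,S2]))
```

```text
wide zmax [0.0784 0.0813 0.0826 0.8668]
  n 263 enclosing 444.1 -171.9 dia 60.5 medz 0.0799 bbox c [ 0.4437 -0.1712  0.079 ] [0.0571 0.0589 0.0097]
  ellipse [352.8 203. ] [31.1 32.1] -> [ 0.4436 -0.1715  0.08  ]
holder zmax [0.0684 0.0709 0.072  0.8668]
  n 397 enclosing 459.4 218.7 dia 67.6 medz 0.0696 bbox c [0.459  0.2185 0.0691] [0.0667 0.0666 0.0102]
  ellipse [145.1 189.5] [35.1 36.3] -> [0.4585 0.2182 0.07  ]
narrow zmax [0.0616 0.0634 0.064  0.8668]
  n 170 enclosing 453.5 17.6 dia 44.2 medz 0.0619 bbox c [0.4536 0.0171 0.0619] [0.0432 0.0423 0.0082]
  ellipse [251.8 196.1] [22.6 22.9] -> [0.453  0.0175 0.062 ]
blue zmax [0.0793 0.0812 0.0822 0.8668]
  n 258 enclosing 417.0 -66.4 dia 59.9 medz 0.0799 bbox c [ 0.4174 -0.0662  0.0788] [0.0582 0.0583 0.0093]
  ellipse [296.6 215.7] [31.7 32.1] -> [ 0.4167 -0.0662  0.08  ]
```

View pics/crop0.png

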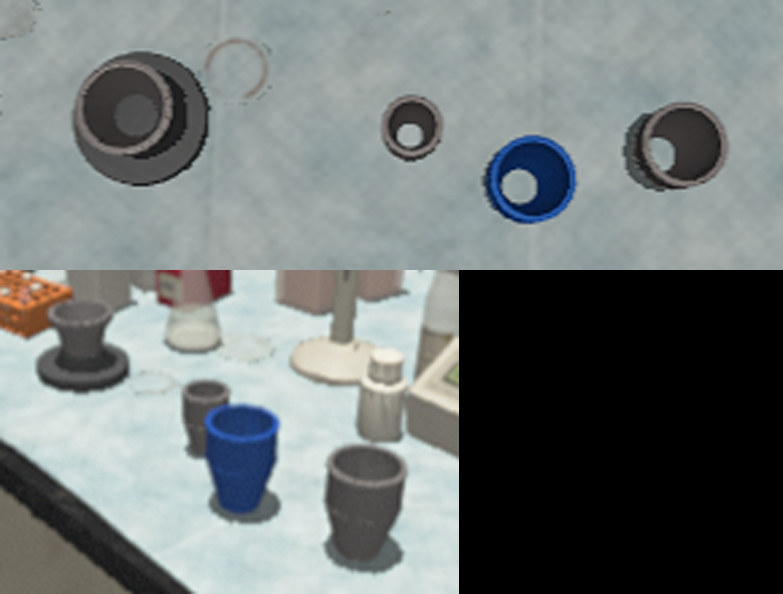

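The crop confirms it: the grey ring at about (684,145) has a 59 mm rim at z = 80 mm, so it is the wide cone. The blue one is a distractor and the 43 mm one is the narrow cone. Next I'll check obstacles and the tool axes.

```bash
cat >> h.py <<'E'
from scipy.spatial.transform import Rotation as R
def rot(o): w,x,y,z=o["eef_rot"]; return R.from_quat([x,y,z,w]).as_matrix()
def delta(tgt,o=None):
    o=o or ctrl.get_obs(); return rot(o).T@(np.array(tgt)-o["eef_pos"])
E
python3 - <<'E'
from h import *
import pickle
t=pickle.load(open("top.pkl","rb"));s=pickle.load(open("scene.pkl","rb"))
o=ctrl.get_obs(); print("tool axes cols\n",rot(o).round(3))
print("to above wide",delta([.4436,-.1715,.2]).round(4))
P=np.vstack([world(t)[t["depth"]>0],world(s)[s["depth"]>0]])
P=P[np.hypot(P[:,0],P[:,1])>.25]
print("max z grid rows x .3...75, cols y .35..-.45 (5cm)")
for x in np.arange(.3,.8,.05):
    print(round(x,2),[int(1000*max(P[(abs(P[:,0]-x)<.025)&(abs(P[:,1]-y)<.025)&(P[:,2]<.8)][:,2],default=0)) for y in np.arange(.5,-.46,-.05)])
E
```

```text
tool axes cols
 [[-0.001  0.359  0.933]
 [-0.001  0.933 -0.359]
 [-1.    -0.002 -0.   ]]
to above wide [ 0.0422 -0.5754  0.4757]
max z grid rows x .3...75, cols y .35..-.45 (5cm)
0.3 [3, 2, 3, 4, 3, 5, 5, 7, 6, 6, 4, 2, 2, 5, 3, 3, 3, 6, 5, 3]
0.35 [12, 5, 4, 3, 3, 4, 4, 4, 5, 3, 4, 5, 5, 4, 4, 4, 4, 111, 125, 147]
0.4 [10, 12, 12, 4, 4, 17, 17, 4, 4, 3, 4, 82, 82, 82, 82, 5, 4, 123, 148, 154]
0.45 [4, 47, 47, 46, 4, 74, 72, 17, 4, 65, 65, 83, 83, 83, 82, 4, 3, 56, 147, 154]
0.5 [20, 44, 48, 46, 4, 71, 72, 17, 4, 5, 60, 5, 4, 3, 3, 4, 4, 4, 131, 148]
0.55 [17, 13, 91, 91, 91, 4, 49, 3, 4, 4, 4, 4, 5, 4, 274, 275, 274, 274, 274, 3]
0.6 [15, 4, 92, 92, 85, 41, 112, 51, 360, 354, 360, 85, 83, 80, 442, 443, 442, 440, 331, 0]
0.65 [4, 4, 48, 49, 60, 58, 4, 358, 355, 374, 329, 322, 95, 94, 444, 446, 443, 443, 166, 0]
0.7 [80, 126, 84, 55, 59, 58, 5, 329, 329, 375, 355, 358, 168, 134, 319, 322, 287, 0, 115, 0]
0.75 [82, 127, 89, 3, 57, 4, 125, 123, 321, 320, 2, 3, 97, 134, 137, 137, 254, 0, 68, 1]
```

drive_tool([
  [0, -0.041, 0.034, 0, 0, 0, 1],
  [0, -0.041, 0.034, 0, 0, 0, 1],
  [0, -0.041, 0.034, 0, 0, 0, 1],
  [0, -0.041, 0.034, 0, 0, 0, 1],
  [0, -0.041, 0.034, 0, 0, 0, 1],
  [0, -0.041, 0.034, 0, 0, 0, 1],
  [0, -0.041, 0.034, 0, 0, 0, 1],
  [0, -0.041, 0.034, 0, 0, 0, 1],
  [0, -0.041, 0.034, 0, 0, 0, 1],
  [0, -0.041, 0.034, 0, 0, 0, 1],
])

```text
time_s: 1.35
eef_pos: [0.3766, 0.0304, 0.2422]
eef_rot: [0.695, 0.129, 0.695, -0.129]
wrist_force: [0.9, -0.1, -0.1]
opening: 1.0
```

drive_tool([
  [0.01, -0.041, 0.034, 0, 0, 0, 1],
  [0.01, -0.041, 0.034, 0, 0, 0, 1],
  [0.01, -0.041, 0.034, 0, 0, 0, 1],
  [0.01, -0.041, 0.034, 0, 0, 0, 1],
  [0, 0, 0, 0, 0, 0, 1],
  [0, 0, 0, 0, 0, 0, 1],
])

```text
time_s: 2.1
eef_pos: [0.4441, -0.1694, 0.2017]
eef_rot: [0.695, 0.13, 0.696, -0.129]
wrist_force: [0.5, 1.0, 0.3]
opening: 1.001
```

```bash
cat >> h.py <<'E'
def wcam():
    o=ctrl.get_obs(); c=camera("wrist")
    T=np.eye(4); T[:3,:3]=rot(o); T[:3,3]=o["eef_pos"]
    return o,c,T@np.array(c["hand_eye"])
def wrays(c,M,uv):
    uv=np.atleast_2d(uv).astype(float); x=(uv[:,0]-c["cx"])/c["fx"]; y=(uv[:,1]-c["cy"])/c["fy"]
    th=np.hypot(x,y); k=np.where(th>1e-9,np.sin(th)/np.maximum(th,1e-9),1)
    return np.c_[x*k,y*k,np.cos(th)]@M[:3,:3].T, M[:3,3]
def wplane(c,M,uv,z):
    d,o=wrays(c,M,uv); return o+d*((z-o[2])/d[:,2])[:,None]
def wworld(c,M):
    v,u=np.mgrid[0:384,0:512]; uv=np.c_[u.ravel(),v.ravel()]
    x=(uv[:,0]-c["cx"])/c["fx"]; y=(uv[:,1]-c["cy"])/c["fy"]; th=np.hypot(x,y)+1e-9
    d=c["depth"].ravel(); k=np.tan(th)/th
    return (np.c_[x*k*d,y*k*d,d]@M[:3,:3].T+M[:3,3]).reshape(384,512,3)
E
python3 - <<'E'
from h import *
o,c,M=wcam(); print(np.round(c["hand_eye"],3).tolist(),c["fx"],c["cx"],c["cy"])
cv2.imwrite("pics/w1.png",cv2.resize(c["img"][...,::-1],(768,576)))
W=wworld(c,M); k=(abs(W[...,2]-.08)<.006)&(np.hypot(W[...,0]-.4436,W[...,1]+.1715)<.045)&(c["depth"]>0)
ys,xs=np.where(k); print(len(xs),xs.mean(),ys.mean())
h=cv2.convexHull(np.c_[xs,ys].astype(np.float32))[:,0]
P=wplane(c,M,h,.08); (x,y),r=cv2.minEnclosingCircle((P[:,:2]*1000).astype(np.float32)); print("circle",x,y,2*r)
print(np.median(W[k][:,2]))
A=np.c_[2*P[:,:2],np.ones(len(P))]; s=np.linalg.lstsq(A,(P[:,:2]**2).sum(1),rcond=None)[0]; print("lsq",s[:2],2*np.sqrt(s[2]+s[0]**2+s[1]**2))
E
```

```text
[[0.0, -0.29, 0.957, -0.133], [1.0, -0.001, -0.001, 0.0], [0.001, 0.957, 0.29, -0.075], [0.0, 0.0, 0.0, 1.0]] 297.3186396354542 255.7517474950385 191.35565239754638
1177 251.43840271877656 189.48768054375532
circle 443.1576232910156 -172.5622100830078 60.510528564453125
0.08058780336516119
lsq [ 0.44311776 -0.1726063 ] 0.06019121714089612
```

View pics/w1.png

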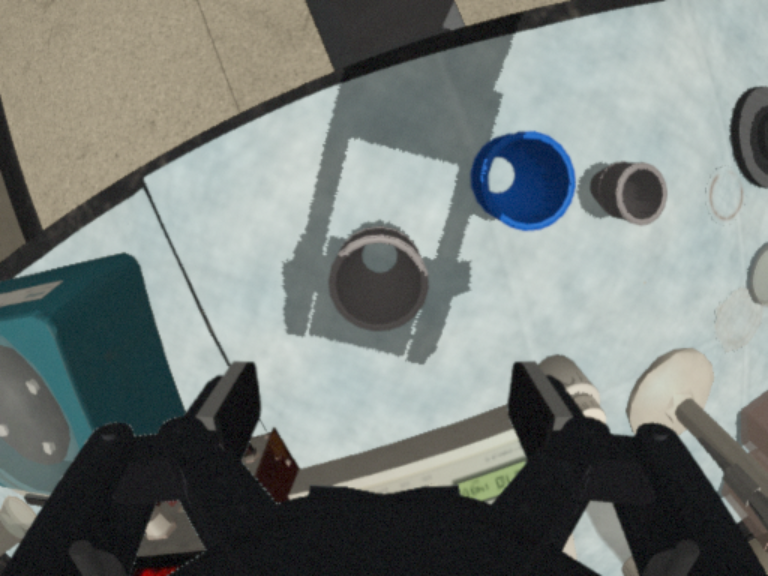

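The picture shows the wide cone's rim at about (378,280), between the open jaws, with the blue cup at (522,180) well clear. The two rim measurements agree within 1 mm: (0.4432, -0.1725) and (0.4436, -0.1715). I'll descend now.

drive_tool([
  [0.02, -0.003, 0, 0, 0, 0, 1],
  [0.025, 0, 0, 0, 0, 0, 1],
  [0.025, 0, 0, 0, 0, 0, 1],
  [0.025, 0, 0, 0, 0, 0, 1],
  [0.02, 0, 0, 0, 0, 0, 1],
  [0.015, 0, 0, 0, 0, 0, 1],
  [0.014, 0, 0, 0, 0, 0, 1],
  [0, 0, 0, 0, 0, 0, 1],
])

```text
time_s: 3.15
eef_pos: [0.4431, -0.1719, 0.0576]
eef_rot: [0.695, 0.129, 0.696, -0.129]
wrist_force: [-0.5, -0.4, 0.1]
opening: 0.996
```

drive_tool([
  [0, 0, 0, 0, 0, 0, 0.6],
  [0, 0, 0, 0, 0, 0, 0.5],
  [0, 0, 0, 0, 0, 0, 0.4],
  [0, 0, 0, 0, 0, 0, 0.3],
  [0, 0, 0, 0, 0, 0, 0],
  [0, 0, 0, 0, 0, 0, -1],
  [0, 0, 0, 0, 0, 0, -1],
  [0, 0, 0, 0, 0, 0, -1],
])

```text
time_s: 4.15
eef_pos: [0.4441, -0.1729, 0.0591]
eef_rot: [0.696, 0.129, 0.695, -0.129]
wrist_force: [-0.6, 0.3, 6.2]
opening: 0.66
```

drive_tool([
  [-0.01, 0, 0, 0, 0, 0, -1],
  [-0.025, 0, 0, 0, 0, 0, -1],
  [-0.03, 0, 0, 0, 0, 0, -1],
  [-0.03, 0, 0, 0, 0, 0, -1],
  [-0.03, 0, 0, 0, 0, 0, -1],
  [-0.02, 0, 0, 0, 0, 0, -1],
  [0, 0, 0, 0, 0, 0, -1],
])

```text
time_s: 5.03
eef_pos: [0.4445, -0.1732, 0.2052]
eef_rot: [0.697, 0.128, 0.694, -0.13]
wrist_force: [0.1, -0.3, -1.2]
opening: 0.664
```

Run:
```python
from h import *
o,c,M=wcam(); print(o["eef_pos"],o["wrist_force"],o["torque"],o["opening"]); print(rot(o).round(4))
s=camera("scene")
cv2.imwrite("pics/w2.png",cv2.resize(c["img"][...,::-1],(768,576)))
cv2.imwrite("pics/s2.png",cv2.resize(s["img"][80:300,180:440,::-1],(780,660))[:600])
```

```text
[ 0.44448689 -0.17316855  0.20515938] [ 0.1424992  -0.30817815 -1.21070962] [-0.01139726 -0.02150691  0.02159499] 0.663890060610789
[[ 0.0032  0.3586  0.9335]
 [-0.0023  0.9335 -0.3586]
 [-1.     -0.001   0.0038]]
```

View pics/w2.png

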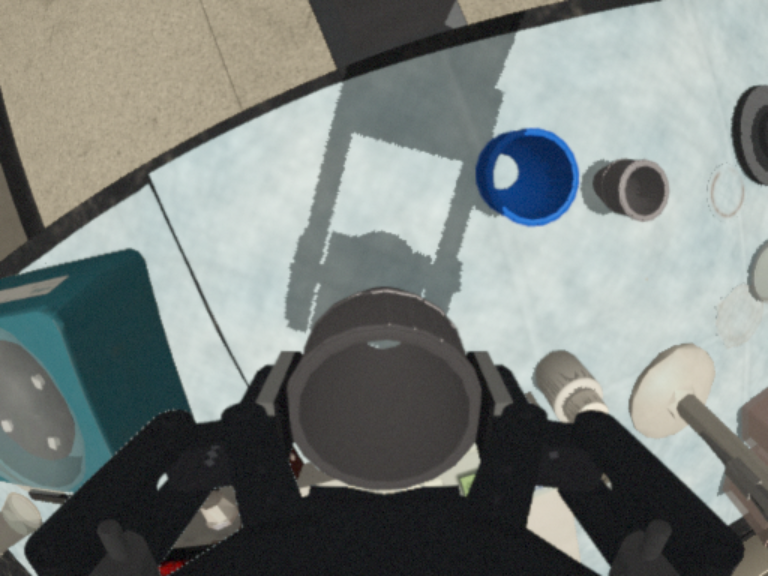

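View pics/s2.png

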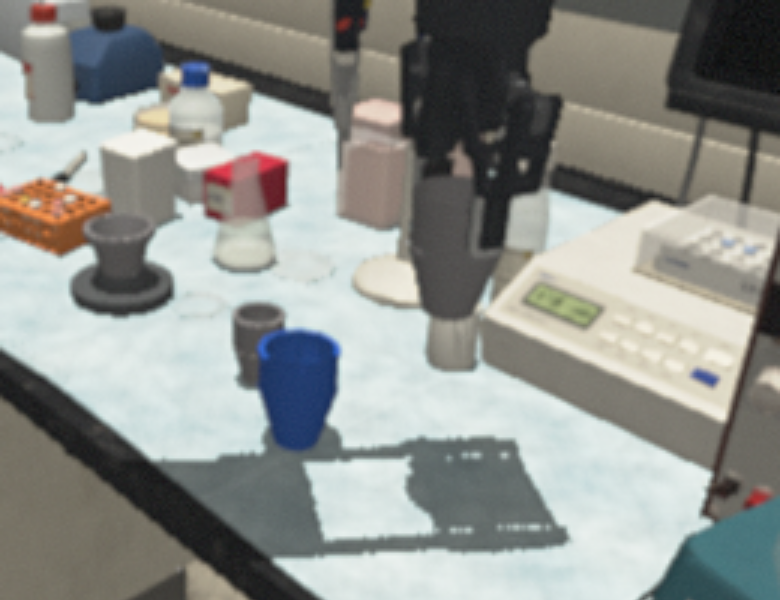

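The cone is held by its collar: rim at about (384,405) in the wrist view, upright in the scene view at about (455,250). Next I'll measure its offset and tilt in the hand.

```bash
cat > inhand.py <<'E'
from h import *
def inhand(o,c):
    # tool coordinates; rim = points nearest hand around 0.
    H=np.array(c["hand_eye"]); W=wworld(c,H)
    d=c["depth"]
    k=(d>0)&(W[...,0]<-.012)&(W[...,0]>-.032)&(np.hypot(W[...,1],W[...,2])<.036)&(W[...,2]<.012)
    return W,k
if __name__=="__main__":
    o,c,M=wcam(); W,k=inhand(o,c); P=W[k]
    print(len(P),np.percentile(P[:,0],[1,10,50,90,99]).round(4))
    for lo in np.arange(-.032,-.012,.002): 
        q=P[(P[:,0]>=lo)&(P[:,0]<lo+.002)]; print(round(lo,3),len(q))
    # rim: front arc + sides; outer silhouette of annulus near x=-.021
    k2=k&(abs(W[...,0]+.021)<.003); Q=W[k2]
    A=np.c_[Q[:,1:],np.ones(len(Q))]; s,_,_,_=np.linalg.lstsq(A,Q[:,0],rcond=None); print("plane slopes deg",np.degrees(np.arctan(s[:2])),s[2])
    h=Q[cv2.convexHull((Q[:,1:]*1e4).astype(np.int32),returnPoints=False)[:,0]][:,1:]
    A=np.c_[2*h,np.ones(len(h))]; s=np.linalg.lstsq(A,(h**2).sum(1),rcond=None)[0]; print("circle y,z,dia",s[:2].round(4),2*np.sqrt(s[2]+s[0]**2+s[1]**2))
    v=c["img"].copy(); v[k2]=[255,0,0]; cv2.imwrite("pics/inhand.png",cv2.resize(v[180:345,150:370,::-1],None,fx=3,fy=3))
E
python3 inhand.py
```

```text
4516 [-0.0318 -0.0282 -0.0216 -0.0153 -0.0123]
-0.032 304
-0.03 163
-0.028 175
-0.026 144
-0.024 939
-0.022 1785
-0.02 311
-0.018 170
-0.016 249
-0.014 276
plane slopes deg [-0.03391463 -0.3207772 ] -0.0215221753700082
circle y,z,dia [ 0.0004 -0.001 ] 0.0617719706558517
```

View pics/inhand.png

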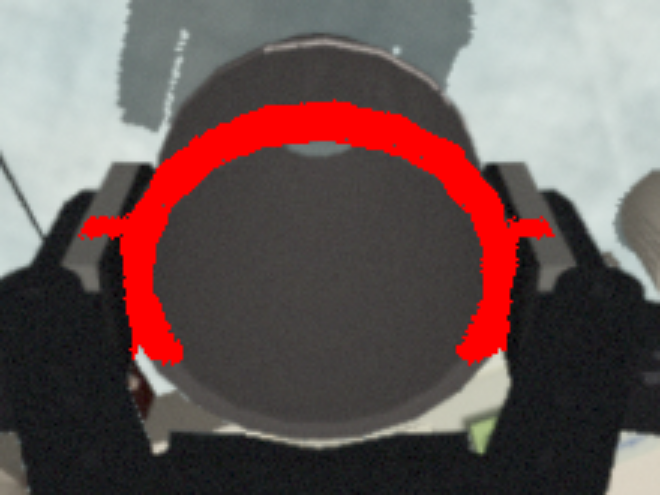

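Run:
```python
from h import *
o,c,M=wcam()
H=np.array(c["hand_eye"]); W=wworld(c,H)
k=(c["depth"]>0)&(abs(W[...,0]+.0215)<.003)&(np.hypot(W[...,1],W[...,2])<.034)&(abs(W[...,1])<.0305)
Q=W[k]; A=np.c_[Q[:,1:],np.ones(len(Q))]; s=np.linalg.lstsq(A,Q[:,0],rcond=None)[0]; print("slopes",np.degrees(s[:2]),s[2])
m=k.astype(np.uint8); m=cv2.morphologyEx(m,cv2.MORPH_OPEN,np.ones((3,3)))
ys,xs=np.where(m>0); h=cv2.convexHull(np.c_[xs,ys].astype(np.float32))[:,0]
d,oo=wrays(c,H,h); P=oo+d*((-.0215-oo[0])/d[:,0])[:,None]; P=P[:,1:]
a=np.c_[2*P,np.ones(len(P))]; s=np.linalg.lstsq(a,(P**2).sum(1),rcond=None)[0]; print("yz",s[:2],2*np.sqrt(s[2]+s[0]**2+s[1]**2))
print("span",P.min(0),P.max(0)); print("mid ring mean annulus lsq:")
q=Q[:,1:]; a=np.c_[2*q,np.ones(len(q))]; s=np.linalg.lstsq(a,(q**2).sum(1),rcond=None)[0]; print(s[:2],2*np.sqrt(s[2]+s[0]**2+s[1]**2))
```

```text
slopes [0.04312295 0.30406108] -0.021394140094315894
yz [ 0.00049185 -0.00146538] 0.06089383975844573
span [-0.03048323 -0.03139911] [0.0305541  0.02844806]
mid ring mean annulus lsq:
[ 0.00036824 -0.00156435] 0.054656062605588654
```

drive_tool([
  [0, 0.015, -0.0126, 0, 0, 0, -1],
  [0, 0.03, -0.0126, 0, 0, 0, -1],
  [0, 0.03, -0.0126, 0, 0, 0, -1],
  [0, 0.03, -0.0126, 0, 0, 0, -1],
  [0, 0.03, -0.0126, 0, 0, 0, -1],
  [0, 0.03, -0.0126, 0, 0, 0, -1],
  [0, 0.03, -0.0126, 0, 0, 0, -1],
  [0, 0.03, -0.0126, 0, 0, 0, -1],
  [0, 0.03, -0.0126, 0, 0, 0, -1],
  [0, 0.015, -0.0126, 0, 0, 0, -1],
])

```text
time_s: 6.48
eef_pos: [0.4213, 0.1267, 0.2026]
eef_rot: [0.695, 0.128, 0.696, -0.128]
wrist_force: [0.6, 0.3, -0.4]
opening: 0.663
```

drive_tool([
  [0, 0, 0, 0, 0, 0, -1],
  [0, 0, 0, 0, 0, 0, -1],
])

```text
time_s: 6.72
eef_pos: [0.4223, 0.1246, 0.203]
eef_rot: [0.695, 0.129, 0.695, -0.129]
wrist_force: [0.9, -0.4, -1.1]
opening: 0.657
```

```bash
cat > hold.py <<'E'
from h import *
import sys
o,c,M=wcam(); print(o["eef_pos"],rot(o)[:,0].round(4),o["wrist_force"].round(2))
cv2.imwrite(f"pics/{sys.argv[1]}.png",cv2.resize(c["img"][...,::-1],(768,576)))
W=wworld(c,M); k=(abs(W[...,2]-.07)<.006)&(np.hypot(W[...,0]-.459,W[...,1]-.2185)<.045)&(c["depth"]>0)
ys,xs=np.where(k); print("n",len(xs),xs.mean()*1.5,ys.mean()*1.5,"medz",np.median(W[k][:,2]))
h=cv2.convexHull(np.c_[xs,ys].astype(np.float32))[:,0]
P=wplane(c,M,h,.07)[:,:2]; (x,y),r=cv2.minEnclosingCircle((P*1000).astype(np.float32)); print("circle",x,y,2*r)
a=np.c_[2*P,np.ones(len(P))]; s=np.linalg.lstsq(a,(P**2).sum(1),rcond=None)[0]; print("lsq",s[:2],2*np.sqrt(s[2]+s[0]**2+s[1]**2))
k=(abs(W[...,2]-.014)<.004)&(np.hypot(W[...,0]-.459,W[...,1]-.2185)<.056)&(c["depth"]>0)
ys,xs=np.where(k)
if len(xs)>50:
    h=cv2.convexHull(np.c_[xs,ys].astype(np.float32))[:,0]
    P=wplane(c,M,h,.014)[:,:2]; (x,y),r=cv2.minEnclosingCircle((P*1000).astype(np.float32)); print("base circle",x,y,2*r)
H=np.array(c["hand_eye"]); W=wworld(c,H)
k=(c["depth"]>0)&(abs(W[...,0]+.0215)<.003)&(np.hypot(W[...,1],W[...,2])<.034)&(abs(W[...,1])<.0305)
q=W[k]; A=np.c_[q[:,1:],np.ones(len(q))]; s=np.linalg.lstsq(A,q[:,0],rcond=None)[0]; print("inhand slopes",np.degrees(s[:2]),s[2])
q=q[:,1:]; a=np.c_[2*q,np.ones(len(q))]; s=np.linalg.lstsq(a,(q**2).sum(1),rcond=None)[0]; print("inhand yz",s[:2],2*np.sqrt(s[2]+s[0]**2+s[1]**2))
E
python3 hold.py w3
```

```text
[0.42230683 0.12464334 0.20295468] [-6.e-04 -3.e-04 -1.e+00] [ 0.9  -0.39 -1.06]
n 1463 538.3626110731374 277.3072453861928 medz 0.07022897834656472
circle 457.5047302246094 218.36456298828125 69.62344360351562
lsq [0.45787993 0.21819427] 0.06784444685259183
base circle 457.81536865234375 218.075439453125 100.27999877929688
inhand slopes [0.04607213 0.32835277] -0.021406331628601043
inhand yz [ 0.0003571  -0.00154809] 0.054650551619924145
```

View pics/w3.png

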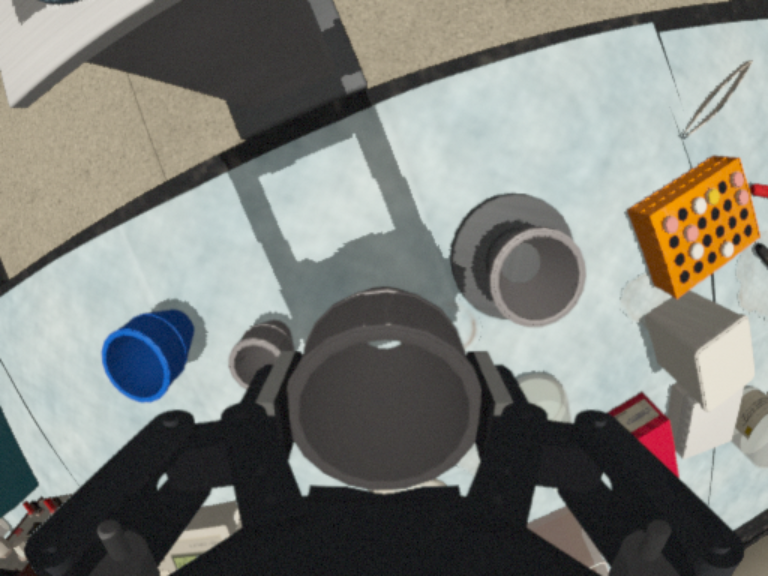

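The holder rim is at about (538,277) in the wrist view. The wrist camera puts it at (0.4579, 0.2182) and the top camera at (0.4587, 0.2184). The wide-cone-to-holder shift agrees within 1 mm between the cameras, so the TCP target is (0.459, 0.2175).

drive_tool([
  [0, 0.02, 0, 0, 0, 0, -1],
  [0, 0.025, 0.001, 0, 0, 0, -1],
  [0, 0.025, 0, 0, 0, 0, -1],
  [0, 0.02, 0, 0, 0, 0, -1],
  [0, 0.01, 0, 0, 0, 0, -1],
  [0.02, 0, 0, 0, 0, 0, -1],
  [0.025, 0, 0, 0, 0, 0, -1],
  [0.02, 0, 0, 0, 0, 0, -1],
  [0, 0, 0, 0, 0, 0, -1],
  [0, 0, 0, 0, 0, 0, -1],
])

```text
time_s: 8.02
eef_pos: [0.4602, 0.2176, 0.1391]
eef_rot: [0.696, 0.129, 0.695, -0.129]
wrist_force: [-0.2, 0.6, -1.7]
opening: 0.66
```

```bash
python3 hold.py w4
python3 - <<'E'
from h import *
s=camera("scene"); cv2.imwrite("pics/s4.png",cv2.resize(s["img"][100:200,150:290,::-1],None,fx=5,fy=5,interpolation=cv2.INTER_CUBIC))
t=camera("top"); cv2.imwrite("pics/t4.png",cv2.resize(t["img"][130:250,80:220,::-1],None,fx=5,fy=5,interpolation=cv2.INTER_CUBIC))
E
```

```text
[0.46019323 0.2175625  0.1390758 ] [ 1.e-03  1.e-04 -1.e+00] [-0.22  0.56 -1.68]
n 1365 385.078021978022 271.0043956043956 medz 0.07045823771693682
circle 457.4005126953125 219.33485412597656 66.95964050292969
lsq [0.4574855  0.21907745] 0.06637588110733263
base circle 458.02593994140625 219.07598876953125 99.75719451904297
inhand slopes [0.00521391 0.29923271] -0.02137732515411992
inhand yz [ 0.00035392 -0.00153843] 0.05465627603813114
```

View pics/s4.png

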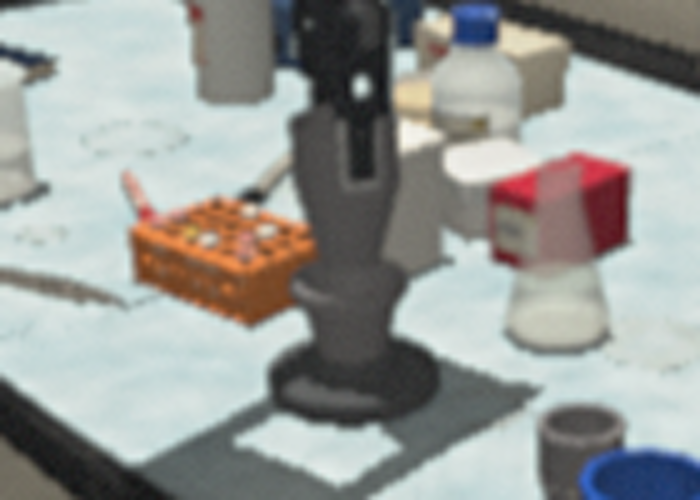

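View pics/w4.png

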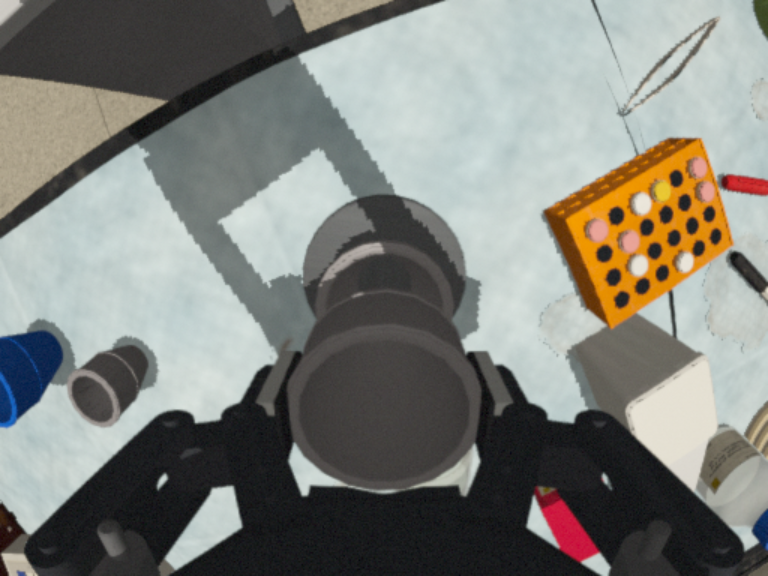

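Cone and holder are coaxial within about 1 mm. I'll make a small correction and lower it to about 10 mm above the seat.

drive_tool([
  [0, 0, -0.001, 0, 0, 0, -1],
  [0.01, 0, 0, 0, 0, 0, -1],
  [0.01, 0, 0, 0, 0, 0, -1],
  [0.01, 0, 0, 0, 0, 0, -1],
  [0.008, 0, 0, 0, 0, 0, -1],
  [0, 0, 0, 0, 0, 0, -1],
  [0, 0, 0, 0, 0, 0, -1],
])

```text
time_s: 9.05
eef_pos: [0.4589, 0.2181, 0.1004]
eef_rot: [0.695, 0.129, 0.695, -0.129]
wrist_force: [0.2, 0.3, -1.0]
opening: 0.662
```

```bash
python3 hold.py w5
python3 - <<'E'
from h import *
for i in range(5): o=ctrl.get_obs(); print(o["eef_pos"].round(4),o["wrist_force"].round(2),o["torque"].round(3))
E
```

```text
[0.45886175 0.21807803 0.10040617] [ 2.e-04  0.e+00 -1.e+00] [ 0.16  0.32 -1.01]
n 2727 383.8932893289329 326.9928492849285 medz 0.070518213396322
circle 456.81072998046875 219.1350555419922 66.57418823242188
lsq [0.45420787 0.22041231] 0.061982202354210036
base circle 457.49188232421875 218.87677001953125 99.49927520751953
inhand slopes [0.01395616 0.31592159] -0.021381257298746934
inhand yz [ 0.00034951 -0.00156024] 0.054641963780752194
[0.459  0.2181 0.1006] [-0.71  0.4  -1.53] [ 0.009 -0.031 -0.008]
[0.459  0.2181 0.1006] [-0.71  0.4  -1.53] [ 0.009 -0.031 -0.008]
[0.459  0.2181 0.1006] [-0.71  0.4  -1.53] [ 0.009 -0.031 -0.008]
[0.459  0.2181 0.1006] [-0.71  0.4  -1.53] [ 0.009 -0.031 -0.008]
[0.459  0.2181 0.1006] [-0.71  0.4  -1.53] [ 0.009 -0.031 -0.008]
```

View pics/w5.png

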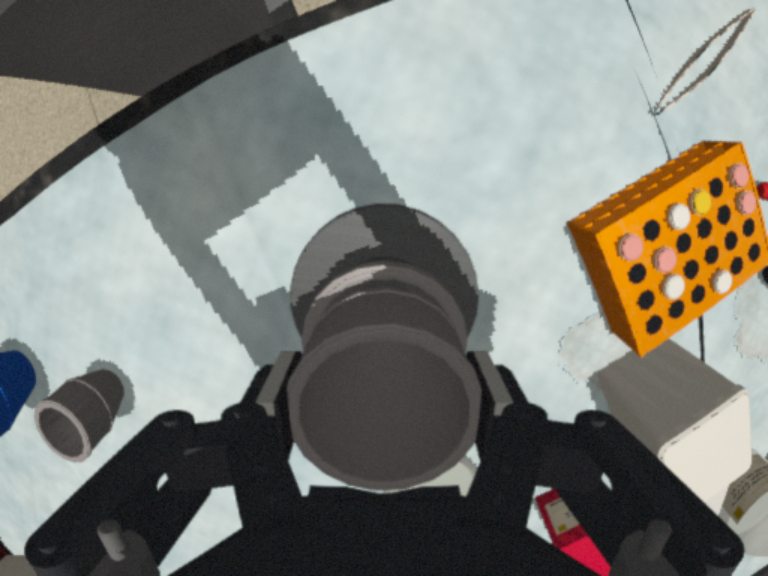

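drive_tool([
  [0.003, 0, 0, 0, 0, 0, -1],
  [0.003, 0, 0, 0, 0, 0, -1],
  [0, 0, 0, 0, 0, 0, -1],
  [0, 0, 0, 0, 0, 0, -1],
])

```text
time_s: 9.6
eef_pos: [0.4587, 0.218, 0.0943]
eef_rot: [0.695, 0.129, 0.695, -0.129]
wrist_force: [0.3, 0.2, -1.3]
opening: 0.669
```

drive_tool([
  [0.001, 0, 0, 0, 0, 0, -1],
  [0.001, 0, 0, 0, 0, 0, -1],
  [0, 0, 0, 0, 0, 0, -1],
])

```text
time_s: 9.98
eef_pos: [0.4586, 0.218, 0.0922]
eef_rot: [0.695, 0.129, 0.695, -0.129]
wrist_force: [0.5, -0.5, -1.5]
opening: 0.662
```

drive_tool([
  [0.001, 0, 0, 0, 0, 0, -1],
  [0, 0, 0, 0, 0, 0, -1],
])

```text
time_s: 10.22
eef_pos: [0.4588, 0.218, 0.0913]
eef_rot: [0.695, 0.129, 0.695, -0.129]
wrist_force: [-0.4, -0.4, -0.5]
opening: 0.662
```

drive_tool([
  [0.0005, 0, 0, 0, 0, 0, -1],
  [0, 0, 0, 0, 0, 0, -1],
])

```text
time_s: 10.48
eef_pos: [0.4588, 0.2181, 0.0909]
eef_rot: [0.695, 0.129, 0.695, -0.129]
wrist_force: [0.4, 0.0, -1.3]
opening: 0.665
```

drive_tool([
  [0.0005, 0, 0, 0, 0, 0, -1],
  [0, 0, 0, 0, 0, 0, -1],
])

```text
time_s: 10.72
eef_pos: [0.4589, 0.2181, 0.0904]
eef_rot: [0.695, 0.129, 0.695, -0.129]
wrist_force: [0.3, 0.2, 0.2]
opening: 0.665
```

drive_tool([
  [0.0003, 0, 0, 0, 0, 0, -1],
  [0, 0, 0, 0, 0, 0, -1],
])

```text
time_s: 10.98
eef_pos: [0.459, 0.2181, 0.0903]
eef_rot: [0.695, 0.129, 0.695, -0.129]
wrist_force: [1.4, -0.2, 1.4]
opening: 0.66
```

drive_tool([
  [0, 0, 0.0003, 0, 0, 0, -1],
  [0, 0, 0, 0, 0, 0, -1],
])

```text
time_s: 11.22
eef_pos: [0.459, 0.2181, 0.0902]
eef_rot: [0.695, 0.129, 0.695, -0.129]
wrist_force: [-0.4, 1.8, 3.2]
opening: 0.662
```

drive_tool([
  [0.0002, 0, 0, 0, 0, 0, -1],
  [0, 0, 0, 0, 0, 0, -1],
])

```text
time_s: 11.48
eef_pos: [0.459, 0.2181, 0.0901]
eef_rot: [0.695, 0.129, 0.695, -0.129]
wrist_force: [-0.5, 0.5, 5.6]
opening: 0.665
```

Run:
```python
from h import *
f=[]
for i in range(3):
    c=camera("wrist"); o=ctrl.get_obs(); f.append(np.r_[o["wrist_force"],o["torque"],o["eef_pos"]])
print(np.mean(f,0).round(4))
s=camera("scene"); cv2.imwrite("pics/s6.png",cv2.resize(s["img"][100:200,150:290,::-1],None,fx=5,fy=5,interpolation=cv2.INTER_CUBIC))
```

```text
[-0.9375  0.6171  5.1978  0.1993  0.1691  0.0374  0.459   0.2181  0.0901]
```

View pics/s6.png

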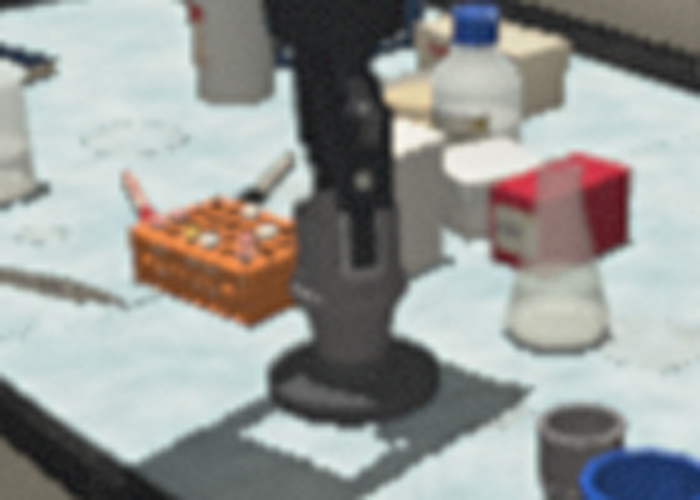

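The cone is at the seat: TCP z = 0.0901, expected 0.0896–0.0901, with contact at about 5 N. I'll back off so nothing presses, then open slowly.

drive_tool([
  [-0.0004, 0, 0, 0, 0, 0, -1],
  [0, 0, 0, 0, 0, 0, -1],
])

```text
time_s: 11.92
eef_pos: [0.459, 0.2181, 0.0902]
eef_rot: [0.695, 0.129, 0.695, -0.129]
wrist_force: [0.1, 2.1, 2.7]
opening: 0.66
```

drive_tool([
  [-0.0002, 0, 0, 0, 0, 0, -1],
  [0, 0, 0, 0, 0, 0, -1],
])

```text
time_s: 12.18
eef_pos: [0.459, 0.218, 0.0902]
eef_rot: [0.695, 0.129, 0.695, -0.129]
wrist_force: [3.1, 3.1, -0.2]
opening: 0.659
```

drive_tool([
  [0, 0, 0, 0, 0, 0, 0.3],
  [0, 0, 0, 0, 0, 0, 0.35],
  [0, 0, 0, 0, 0, 0, 0.4],
  [0, 0, 0, 0, 0, 0, 0.5],
  [0, 0, 0, 0, 0, 0, 0.6],
  [0, 0, 0, 0, 0, 0, 0.8],
  [0, 0, 0, 0, 0, 0, 1],
  [0, 0, 0, 0, 0, 0, 1],
  [0, 0, 0, 0, 0, 0, 1],
])

```text
time_s: 13.3
eef_pos: [0.459, 0.2179, 0.0904]
eef_rot: [0.695, 0.129, 0.695, -0.129]
wrist_force: [-0.0, 0.2, -0.2]
opening: 1.0
```

Run:
```python
from h import *
o,c,M=wcam(); print(o["eef_pos"],o["wrist_force"],o["opening"])
cv2.imwrite("pics/w7.png",cv2.resize(c["img"][...,::-1],(768,576)))
```

```text
[0.45897639 0.2179063  0.0904047 ] [-0.04636234  0.22524408 -0.23134857] 1.00027289898857
```

View pics/w7.png

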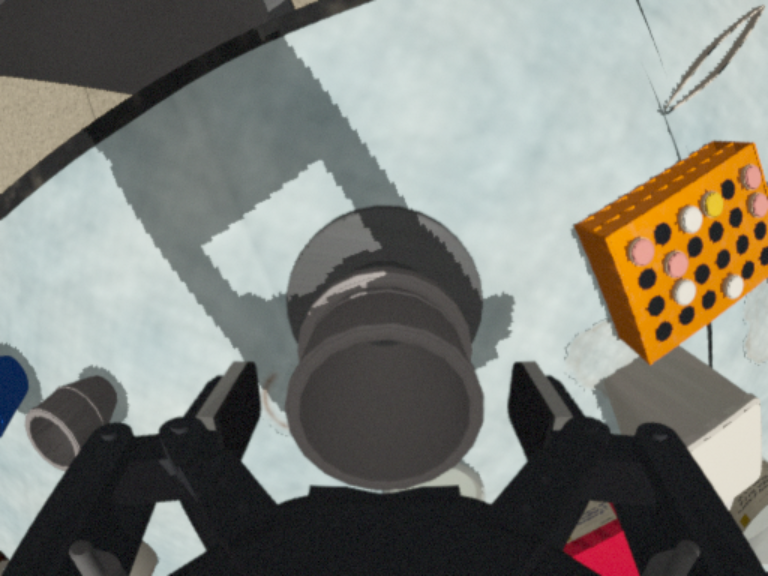

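Both pads are clear of the collar, whose rim is at about (385,408), and the wrist force is near zero. I'll retract straight up and then check the placing.

drive_tool([
  [-0.01, 0, 0, 0, 0, 0, 1],
  [-0.02, 0, 0, 0, 0, 0, 1],
  [-0.03, 0, 0, 0, 0, 0, 1],
  [-0.03, 0, 0, 0, 0, 0, 1],
  [-0.03, 0, 0, 0, 0, 0, 1],
  [-0.03, 0, 0, 0, 0, 0, 1],
  [0, 0, 0, 0, 0, 0, 1],
])

```text
time_s: 14.22
eef_pos: [0.4607, 0.2183, 0.2438]
eef_rot: [0.697, 0.13, 0.693, -0.128]
wrist_force: [0.6, 0.0, -1.2]
opening: 0.994
```

drive_tool([
  [0, -0.05, 0, 0, 0, 0, 1],
  [0, -0.05, 0, 0, 0, 0, 1],
  [0, -0.05, -0.02, 0, 0, 0, 1],
  [0, 0, 0, 0, 0, 0, 1],
  [0, 0, 0, 0, 0, 0, 1],
])

```text
time_s: 14.85
eef_pos: [0.3866, 0.0851, 0.2402]
eef_rot: [0.695, 0.129, 0.695, -0.129]
wrist_force: [0.4, -0.2, 0.2]
opening: 1.0
```

Run:
```python
from h import *
o,c,M=wcam(); print(o["time_s"],o["eef_pos"],o["wrist_force"].round(2))
def fit(W,ok,z0):
    k=ok&(abs(W[...,2]-z0)<.005)&(np.hypot(W[...,0]-.459,W[...,1]-.2185)<.045); Q=W[k]
    A=np.c_[Q[:,:2]-[.459,.2185],np.ones(len(Q))]; s=np.linalg.lstsq(A,Q[:,2],rcond=None)[0]
    h=Q[cv2.convexHull((Q[:,:2]*1e4).astype(np.int32),returnPoints=False)[:,0]][:,:2]
    (x,y),r=cv2.minEnclosingCircle((h*1000).astype(np.float32)); print(len(Q),"z",np.median(Q[:,2]).round(4),"tilt deg",np.degrees(s[:2]).round(2),"circle",round(x,1),round(y,1),round(2*r,1))
W=wworld(c,M); ok=c["depth"]>0; print("wrist"); fit(W,ok,.111); 
t=camera("top"); print("top"); fit(world(t),t["depth"]>0,.111)
s=camera("scene")
cv2.imwrite("pics/w8.png",cv2.resize(c["img"][...,::-1],(768,576)))
cv2.imwrite("pics/s8.png",cv2.resize(s["img"][100:220,150:310,::-1],None,fx=4.8,fy=4.8,interpolation=cv2.INTER_CUBIC))
```

```text
14.85 [0.38657939 0.0850578  0.24018846] [ 0.45 -0.24  0.19]
wrist
874 z 0.1116 tilt deg [-0.36 -0.17] circle 458.6 218.3 61.6
topTraceback (most recent call last):
  File "<stdin>", line 9, in <module>
  File "<stdin>", line 6, in fit
TypeError: 'NoneType' object is not subscriptable
```

Run:
```python
from h import *
c=camera("wrist");s=camera("scene")
cv2.imwrite("pics/w8.png",cv2.resize(c["img"][...,::-1],(768,576)))
cv2.imwrite("pics/s8.png",cv2.resize(s["img"][100:220,150:310,::-1],None,fx=4.8,fy=4.8,interpolation=cv2.INTER_CUBIC))
```

```text
(no output)
```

View pics/s8.png

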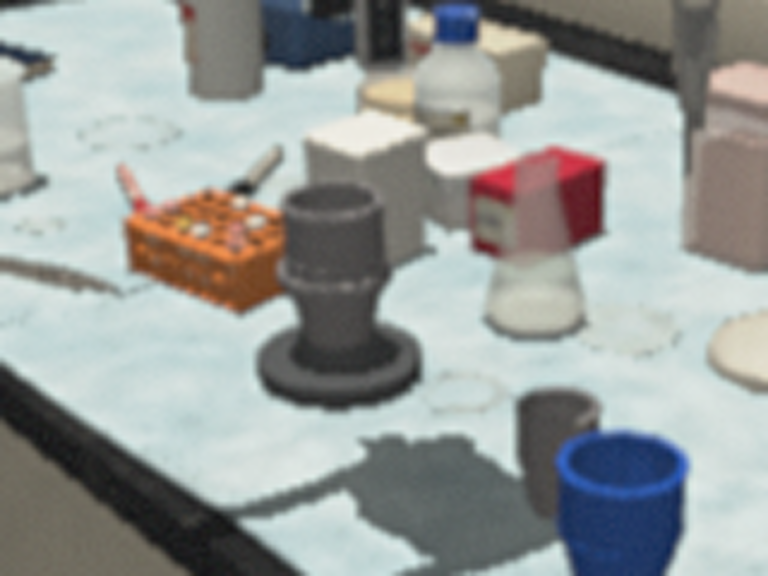

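View pics/w8.png

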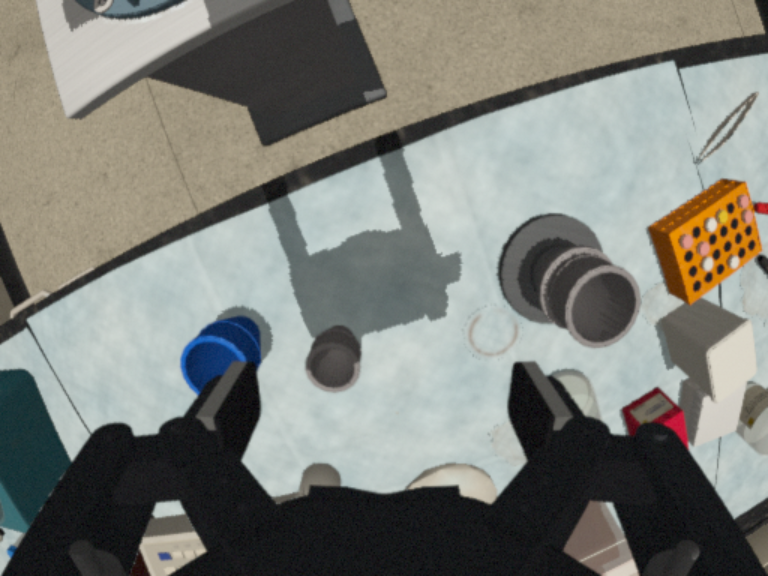

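The scene view shows the cone upright in the holder, rim at about (333,195). The narrow cone at (555,450) and the blue cup at (622,500) are still in place, and the robot is clear of everything.

```bash
python3 -c "
from bench import hand_in
print(hand_in())"
```

```text
the job is handed in; nothing more can be done
None
```

The wide grey cone is resting upright, narrow end first, in the holder cone, and I handed the job in at about 15 s of the 38 s allowed. I gripped it by the collar and lowered it until it touched, with at most about 6 N at the wrist. I then backed off to about zero vertical force before opening the jaws; about 3 N of sideways force remained at that point.

- **Placing:** after release, the wrist camera put the rim at z = 111.6 mm (111 mm expected) and centred on the holder within about 1 mm. It read at most 0.4° of tilt, about the same as the measurement offset I saw while holding it.
- **Other cones:** the narrow cone and the blue one were not touched and still stand where they were.
- **Check that failed:** the repeat measurement from the top camera gave no usable points on the rim, probably because the arm blocked its view. The final position therefore rests on the wrist camera's measurement, backed by the scene picture.

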